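Park the loupe's cap and hold the film viewer's flap half open

TASK

Get the film viewer ready for my next strip: lift the orange dust cap off the loupe and set it, right way up and fully down, over the white cap post. Then raise the blue viewer's sprung flap by its yellow knob to 45 degrees and keep holding it there: finish while still holding it, because it springs shut if let go. Leave the loupe standing and everything else where it is.

Things in the scene. Friction and masses are not known exactly. Their poses are not given: they have to be found in the camera images.
- cap: orange round dust cap, 44 mm diameter, 30 mm tall, 40 g, solid above and hollow below: a cavity 36 mm in diameter, 14 mm deep, open at the underside. Origin: centre of its underside, z up. It starts loosely on the loupe's eyepiece, with its underside 96 mm above the table, and lifts straight off
- loupe: upright aluminium measuring loupe with black bands, loose on the table, 0.6 kg, 110 mm tall: foot 76 mm in diameter, tube 40 mm up to 78 mm high, above it an eyepiece 32 mm in diameter under the cap. Origin: centre of its underside, z up
- post: fixed cap holder: dark steel disc 80 mm in diameter and 10 mm thick with a white upright post, 30 mm in diameter, bevelled at the top, its top 70 mm above the table. Origin: centre of the underside. The cap goes over it and, fully down, its ceiling rests on the post's top, the cap's underside 56 mm above the table
- post_top (a point): centre of the white post's top, 70 mm above the table; z up
- viewer: fixed blue film viewer (light box), 220 mm (its x) by 240 mm (its y) by 60 mm high, with a 20 mm higher control strip along its far edge. Origin: centre of its underside; its -x axis points from the hinge to the knob side, its y axis lies along the hinge
- flap (a joint): angle of the flap, rad: 0 = shut (lying level on the viewer), grows as the knob side rises; stop at 1.25. Half open, 45 degrees, is 0.785. A spring and the flap's weight push it shut: about 2 N upward at the knob holds it at 45 degrees. The flap is a black frame with a clear pane, 150 mm (viewer x) by 220 mm (y) by 8 mm
- flap_hinge (a point): middle of the flap's hinge axis, 65 mm above the table, 40 mm from the viewer's origin along the viewer's +x. Its axes turn with the flap: x runs from the knob to the hinge, y along the hinge
- knob (a point): centre of the yellow knob on the flap's free edge: a cylinder 18 mm in diameter and 26 mm long, lying along the hinge direction (viewer y), on a 10 mm wide stem. The point lies 175 mm from the hinge axis, 25 mm out from the flap's edge and the viewer's front face, 65 mm above the table when shut. It can be pinched from above on its two flat ends, fingers closing along viewer y, and may turn between the fingers
- calculator: bystander: grey desk calculator, 160 x 100 x 24 mm, loose; origin under its centre
- canister: bystander: black film canister with grey lid, 35 mm diameter, 53 mm tall, loose; origin under its centre
- canister2: bystander: black film canister with green lid, 35 mm diameter, 53 mm tall, loose; origin under its centre
- reel: bystander: white film reel lying flat, 90 mm diameter, 22 mm thick, loose; origin under its centre
- envelopes: bystander: stack of paper envelopes, 115 x 155 x 40 mm, loose; origin under its centre
- tape: bystander: black tape dispenser, 110 x 40 mm, 66 mm tall, loose; origin under its centre
There are look-alikes about, which are no part of the job. Leave any pink or purple look-alike of the loupe alone.

How it is judged:
On the way:
1. the cap is fully down on the white post and let go, the flap still shut (horizontal distance between cap and post_top below 0.006 m and z of cap in the frame of post_top below -0.011 m and angle between cap's own z axis and vertical below 0.12 rad and contact force between the fingers and cap below 0.05 N and value of joint flap below 0.1 rad), for 0.3 s.
At the end, for the whole second after the job is handed in: The flap stands still at 45 degrees (within 6 degrees: 0.68 to 0.89 rad), held by the fingers (they press on it with more than 0.5 N), while the cap sits upright and let go on the white post, within 6 mm of its centre and within 3 mm of fully down; the loupe stands upright (value of joint flap between 0.68 and 0.89 rad and velocity of joint flap between -0.1 and 0.1 rad/s and contact force between the fingers and flap above 0.5 N and horizontal distance between cap and post_top below 0.006 m and z of cap in the frame of post_top below -0.011 m and angle between cap's own z axis and vertical below 0.12 rad and contact force between the fingers and cap below 0.05 N and angle between loupe's own z axis and vertical below 0.1 rad); the arm keeps its last pose, push and grip.
It fails at once if the loupe is moved more than 30 mm or tipped (distance of loupe from where it was at the start of the episode above 0.03 m or angle between loupe's own z axis and vertical above 0.4 rad).
It fails at once if a bystander is moved more than 25 mm (distance of any of calculator, canister, canister2, reel, envelopes, tape from where it was at the start of the episode above 0.025 m).
It also fails if it takes over 58 s, if anything falls off the work surface, if the arm or the gripper's body presses on something with over 40 N, if the wrist force passes 120 N, or if a joint passes its speed limit or range.

ROBOT

A 6-joint arm with a two-finger parallel gripper is mounted at the origin on the work surface. World frame = base frame: x ahead of the robot, y to its left, z up, the work surface at z = 0. Lengths are in m, angles in rad, forces in N, time in s.
With the tool pointing down it reaches from about 0.35 to 0.85 m from the base axis. Payload 8.1 kg.
Tool frame: the origin (TCP) lies on the centre line of the jaws, within the pads' length; the fingertips stand 11 mm ahead of it and the grasp point (between the pads) lies 8 mm behind it (tip_reach is the z of the fingertips in the tool frame, in m); z points along the fingers, y is the direction in which the jaws open and shut (so a half turn about z gives the same grasp; the last joint's range is limited). The gripper opens to 93 mm and grips with 3 to 60 N. Pads are 15 mm wide; open, the fingers measure 128 mm over their backs; the gripper's body (75 mm by 188 mm) begins 65 mm behind the grasp point.
Start: joints at [1.097, 0.13, 1.488, -0, 1.523, -0.085], TCP at [0.227, 0.555, 0.23] pointing down, gripper open.
Joint ranges: [-2.96, 2.96], [-0.89, 2.26], [0.02, 2.5], [-1.34, 4.48], [0, 2.73], [-2.66, 2.66]. Speed limits (rad/s): [2.39, 2.39, 2.79, 3.14, 3.14, 3.14].

INTERFACE

Orientations are given as a rotation vector (axis times angle).
In Python, from plant import read_state, read_camera, camera_params, close_job, silhouettes, tip_of, tip_reach gives the robot as it stands.
- The arm moves only by the shell command python3 -m creep 'ROWS' [FORCE]. ROWS is JSON, a list of rows, each a list of 5 numbers: the shift along the tool's x, y, z in m, then the turn about the tool's z in rad, then the closure in counts, from 0 (fully open) to 255 (shut). In form: [[dx, dy, dz, twist, gripper], ...]. A call has 1 to 12 rows; each row shifts and turns the commanded pose from where the row before left it, along the tool's axes as they then stand; what a row does not reach is not made up. A row lasts 1/12 s, in which the tool goes at most 41.7 mm and 7.16 degrees, less where a joint would pass 70% of its speed; a pose out of reach is approached as far as the arm can. A call is refused whole if a number of a shift passes 0.0417 or a number of a turn 0.125, either way. A call with a gripper value outside its range is refused whole. The fingers move at their own pace and stop on an object; FORCE is the grip in N (left out, the last holds). Time passes only in rows, so rows that do not move let the fingers close. It gives the time, the measured TCP pose, the force and the opening at its end, in the units of the state.
- read_state(): the state, without advancing time (a new reading comes with each control period).
- read_camera(name): name is "scene" or "side" or "wrist"; returns the picture (384x512x3 uint8, red, green, blue); there is no depth.
- camera_params(name): a dict with "fov_y" (degrees; the focal length in pixels is half the picture's height over the tangent of half this angle, whatever the lens; pixels are square), "cx", "cy" (the principal point, pixels), "position" and "rotation" of the camera in the world. Camera axes: x right, y down, z forward; pixel columns grow to the right and rows downward; lengths in m; the calibration is good to about 2 mm. A picture is of the moment at which its call begins: read the wrist's pose just before it. camera_params takes no time and is no camera call; for the wrist camera it gives the pose at the moment of the call.
- close_job(): hands the job in, once; it reports no verdict.
Trained networks look in the newest picture that a camera, given by its name, has taken for a name from the list of things; names that differ only in an ending like _2 or _b are one class to them, and where a whole thing is asked for, a point or a joint stands for the part that bears it (a point fixed in the world has none). Each returns a list of dicts, best first, with "confidence" (0 to 1); they miss things now and then, are a little off and sometimes report something else, mostly with a low value. They report only what shows in the picture. A call takes as long as a camera call. They do not tell look-alikes from the thing itself.
- silhouettes(camera, query): "region" (384x512 bool, what is visible of it) and "pixel" ([column, row] in pixels, amid what is visible of it).
- tip_of(camera, query): "pixel" ([column, row] in pixels: a listed point, or the origin of a listed thing).
The state is a dict: "t": time; "q": joint angles; "dq": joint speeds; "joint_torque": joint torques, N m; "tool_pos": TCP position; "orientation": TCP orientation; "force": force on the tool from outside, world axes, zero at the start; "wrist_torque": the same for the moment, N m; "opening": finger opening in m.
Only numpy, scipy, OpenCV 4.12 (cv2) and the standard library are available. Lean on these libraries where they do the work, as an engineer would, in place of code of your own. Each camera call takes 0.05 s, during which the arm holds its last target.

## Working session

There is one attempt and no reset: what is moved stays moved. The work goes in short steps, Python scripts to look and compute and a shell command to move; the robot and the scene stay as the last step left them, time stands still between calls to the robot, and variables do not carry over. Pictures are saved under pics/ and viewed, and the job is handed in when it is done.

```bash
ls; mkdir -p pics
python3 - <<'E'
from plant import *
import cv2
s=read_state();print({k:s[k] for k in('t','tool_pos','orientation','opening','force')})
print(tip_reach)
for c in('scene','side','wrist'):
    print(c,camera_params(c)); im=read_camera(c); cv2.imwrite(f'pics/{c}0.png',im[:,:,::-1])
E
```

```text
pics
{'t': 0.0, 'tool_pos': array([0.22717468, 0.55475323, 0.22859616]), 'orientation': array([-6.06743708e-01, -3.08193652e+00,  2.69446947e-03]), 'opening': 0.0927226755839336, 'force': array([-0.02296427,  0.43990323, -0.67244032])}
0.011
scene {'fov_y': 46.24670141169941, 'cx': 253.51786387019715, 'cy': 192.43812255285678, 'position': array([1.28820672, 0.54665921, 1.16325252]), 'rotation': array([-1.1944344 , -2.39247735,  0.88041327])}
side {'fov_y': 46.841330658894336, 'cx': 254.61352133405094, 'cy': 189.96731933234022, 'position': array([ 0.03002255, -0.74517785,  1.09594632]), 'rotation': array([-2.32170248,  0.69269304, -0.27527547])}
wrist {'fov_y': 67.10148878098228, 'cx': 255.1369132237379, 'cy': 188.77673977937465, 'position': array([0.16316777, 0.58143061, 0.38382406]), 'rotation': array([2.43007862, 1.63029413, 0.2025143 ])}
```

View pics/scene0.png

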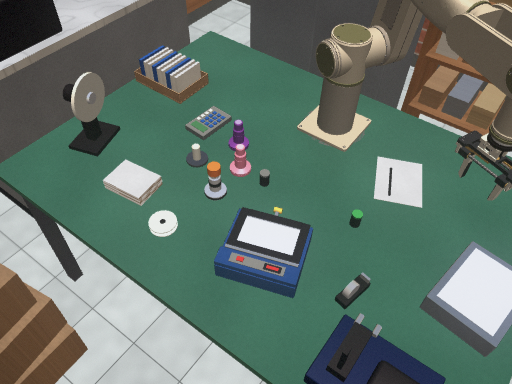

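View pics/side0.png

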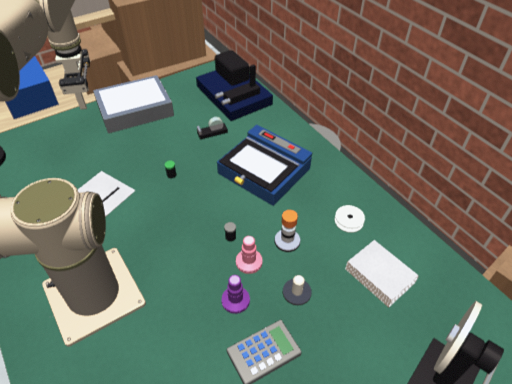

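View pics/wrist0.png

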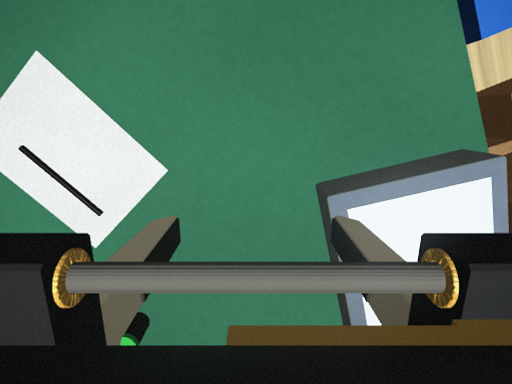

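The scene picture shows the orange-capped loupe at (214,180), the post at (197,153), the viewer at (265,248) and the knob at (278,210). The pink and purple look-alikes are at (240,160) and (238,135). In the side view the cap is at (289,218), the post at (298,285) and the knob at (239,181). Next I triangulate.

```bash
cat > h.py <<'E'
import numpy as np
from plant import *
from scipy.spatial.transform import Rotation as R
def ray(p,uv):
    f=192/np.tan(np.radians(p['fov_y'])/2)
    d=np.array([(uv[0]-p['cx'])/f,(uv[1]-p['cy'])/f,1.]); d=R.from_rotvec(p['rotation']).apply(d)
    return np.array(p['position']),d/np.linalg.norm(d)
def tri(rs):
    A=np.zeros((3,3));b=np.zeros(3)
    for o,d in rs:
        M=np.eye(3)-np.outer(d,d);A+=M;b+=M@o
    x=np.linalg.solve(A,b); return x,[np.linalg.norm((np.eye(3)-np.outer(d,d))@(x-o))*1000 for o,d in rs]
def atz(r,z):
    o,d=r; return o+d*(z-o[2])/d[2]
def proj(p,X):
    f=192/np.tan(np.radians(p['fov_y'])/2)
    c=R.from_rotvec(p['rotation']).inv().apply(np.array(X)-p['position'])
    return np.array([p['cx']+f*c[0]/c[2],p['cy']+f*c[1]/c[2]])
E
python3 - <<'E'
from h import *
np.set_printoptions(precision=4,suppress=True)
P={c:camera_params(c) for c in('scene','side')}
z={'cap':.096,'loupe':0,'post':0,'post_top':.07,'knob':.065,'flap_hinge':.065,'viewer':0,'canister':0,'tape':0,'reel':0}
read_camera('scene');read_camera('side')
for q in z:
    for c in P:
        for d in tip_of(c,q)[:4]:
            print(q,c,np.round(d['pixel'],1),round(d['confidence'],2),atz(ray(P[c],d['pixel']),z[q]))
E
```

```text
cap scene [255.9 252.2] 0.7 [0.7139 0.1466 0.096 ]
cap scene [278.6 210.2] 0.7 [0.5507 0.1117 0.096 ]
cap scene [218.3 169.7] 0.65 [ 0.5307 -0.1418  0.096 ]
cap side [288.9 221.8] 0.77 [ 0.5487 -0.1463  0.096 ]
loupe scene [215.2 191.3] 0.94 [ 0.5477 -0.147   0.    ]
loupe scene [239.6 141.8] 0.84 [ 0.3011 -0.2327  0.    ]
loupe scene [242.5 169.3] 0.72 [ 0.4085 -0.1363  0.    ]
loupe side [289.8 242.7] 0.91 [ 0.5533 -0.1547  0.    ]
loupe side [247. 260.] 0.72 [ 0.4119 -0.1361  0.    ]
loupe side [233.2 300.7] 0.59 [ 0.3098 -0.2256  0.    ]
post scene [196.  160.2] 0.81 [ 0.4749 -0.2984  0.    ]
post scene [354.7 223.5] 0.64 [0.3802 0.3002 0.    ]
post side [297.  293.3] 0.57 [ 0.4688 -0.3027  0.    ]
post side [289.9 221.8] 0.36 [ 0.6011 -0.0905  0.    ]
post_top scene [191.4 145.2] 0.82 [ 0.4778 -0.3097  0.07  ]
post_top scene [136.2 185.8] 0.45 [ 0.7291 -0.3235  0.07  ]
post_top side [298.5 276.8] 0.7 [ 0.4736 -0.2941  0.07  ]
knob scene [280.2 210.1] 0.85 [0.5259 0.1029 0.065 ]
knob side [242.  179.8] 0.65 [0.54   0.0923 0.065 ]
knob side [349.5 220. ] 0.59 [ 0.7193 -0.2204  0.065 ]
knob side [298.5 280.3] 0.45 [ 0.4693 -0.3004  0.065 ]
flap_hinge scene [258.8 252.6] 0.58 [0.6932 0.1425 0.065 ]
flap_hinge side [270.  151.8] 0.92 [0.6903 0.1517 0.065 ]
viewer scene [263.2 252.2] 0.7 [0.6487 0.1284 0.    ]
viewer side [262.8 169. ] 0.61 [0.6607 0.1495 0.    ]
canister scene [262.7 185.5] 0.57 [ 0.4276 -0.0334  0.    ]
canister scene [356.1 224.6] 0.55 [0.3814 0.3059 0.    ]
canister side [242.7 182. ] 0.59 [0.5686 0.1351 0.    ]
canister side [172.9 171.4] 0.51 [0.3928 0.3097 0.    ]
tape scene [352.  296.1] 0.92 [0.6159 0.4181 0.    ]
tape side [211.3 134.5] 0.86 [0.6008 0.4071 0.    ]
reel scene [159.6 222.4] 0.79 [ 0.7581 -0.2042  0.    ]
reel side [349.2 220.7] 0.88 [ 0.7601 -0.1889  0.    ]
```

```bash
cat >> h.py <<'E'
def tool(s=None):
    s=s or read_state(); return np.array(s['tool_pos']),R.from_rotvec(s['orientation'])
def to_tool(target,yaw=None,s=None):
    p,r=tool(s); print('tcp',p.round(4),'toolx',r.as_matrix()[:,0].round(3),'tooly',r.as_matrix()[:,1].round(3))
    print('shift tool axes',r.inv().apply(np.array(target)-p).round(4))
E
python3 - <<'E'
from h import *
import cv2
np.set_printoptions(precision=4,suppress=True)
P=camera_params('wrist');p,r=tool();rc=R.from_rotvec(P['rotation'])
print('cam in tool',r.inv().apply(P['position']-p),(r.inv()*rc).as_matrix())
print('tcp px',proj(P,p))
rs={}
for c in('scene','side'):
    im=read_camera(c);P=camera_params(c)
    b=(im[...,0]>140)&(im[...,1]>50)&(im[...,1]<130)&(im[...,2]<60)
    n,l,st,ce=cv2.connectedComponentsWithStats(b.astype(np.uint8))
    o=[(st[i],ce[i]) for i in range(1,n) if st[i][4]>30];print(c,'orange',o)
    y=(im[...,0]>150)&(im[...,1]>120)&(im[...,2]<80)
    n,l,st,ce=cv2.connectedComponentsWithStats(y.astype(np.uint8))
    print(c,'yellow',[(st[i],ce[i]) for i in range(1,n) if st[i][4]>6])
    u,v=(197,153) if c=='scene' else (297,288)
    cv2.imwrite(f'pics/{c}_zoom.png',cv2.resize(im[max(v-60,0):v+110,u-70:u+130],None,fx=3.5,fy=3.5,interpolation=2)[:,:,::-1])
E
```

```text
cam in tool [ 0.0694  0.0001 -0.1551] [[-0.0004 -0.9689 -0.2474]
 [ 1.     -0.0003 -0.0002]
 [ 0.0001 -0.2474  0.9689]]
tcp px [254.9905 238.6774]
scene orange []
scene yellow [(array([207, 161,  14,  10, 100], dtype=int32), array([213.26, 165.78]))]
side orange []
side yellow [(array([235, 180,   7,   4,   9], dtype=int32), array([237.8889, 181.5556])), (array([282, 211,  16,  11, 103], dtype=int32), array([289.7184, 215.466 ]))]
```

View pics/scene_zoom.png

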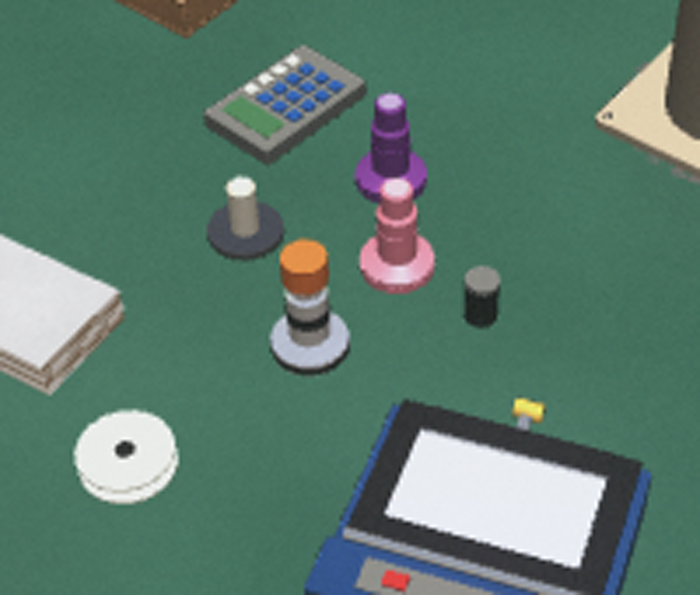

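Run:
```python
from h import *
np.set_printoptions(precision=4,suppress=True)
P={c:camera_params(c) for c in('scene','side')}
a=ray(P['scene'],(213.3,165.8));b=ray(P['side'],(289.7,215.5))
print(tri([a,b]),atz(a,.126),atz(b,.126))
c=ray(P['scene'],(195.6,146.1));d=ray(P['side'],(298.5,277))
print(tri([c,d]),atz(c,.07),atz(d,.07))
e=ray(P['scene'],(278.5,210));f=ray(P['side'],(239,181))
print(tri([e,f]),atz(e,.065),atz(f,.065))
to_tool(tri([a,b])[0]+[0,0,.1])
```

```text
(array([ 0.5483, -0.1467,  0.1255]), [np.float64(0.38601920738807133), np.float64(0.38601920738805384)]) [ 0.5484 -0.1461  0.126 ] [ 0.5483 -0.1473  0.126 ]
(array([ 0.4728, -0.2947,  0.0706]), [np.float64(0.22105797527249949), np.float64(0.22105797527240106)]) [ 0.4722 -0.295   0.07  ] [ 0.4732 -0.2946  0.07  ]
(array([0.529 , 0.0964, 0.0629]), [np.float64(1.9215562967616344), np.float64(1.9215562967616489)]) [0.5288 0.0984 0.065 ] [0.5291 0.0931 0.065 ]
tcp [0.2274 0.5552 0.2296] toolx [-0.925  0.379  0.   ] tooly [0.379 0.925 0.   ]
shift tool axes [-0.563  -0.5279  0.0042]
```

```bash
python3 -m creep '[[-0.028,-0.026,0,0,0],[-0.028,-0.026,0,0,0],[-0.028,-0.026,0,0,0],[-0.028,-0.026,0,0,0],[-0.028,-0.026,0,0,0],[-0.028,-0.026,0,0,0],[-0.028,-0.026,0,0,0],[-0.028,-0.026,0,0,0],[-0.028,-0.026,0,0,0],[-0.028,-0.026,0,0,0],[-0.028,-0.026,0,0,0],[-0.028,-0.026,0,0,0]]' 20
python3 -m creep '[[-0.028,-0.026,0,0,0],[-0.028,-0.026,0,0,0],[-0.028,-0.026,0,0,0],[-0.028,-0.026,0,0,0],[-0.028,-0.026,0,0,0],[-0.028,-0.026,0,0,0],[-0.028,-0.026,0,0,0],[0,0,0,0,0],[0,0,0,0,0],[0,0,0,0,0]]'
python3 - <<'E'
from h import *
import cv2
to_tool([.5483,-.1467,.2255])
P=camera_params('wrist');im=read_camera('wrist');cv2.imwrite('pics/w1.png',im[:,:,::-1])
print(proj(P,[.5483,-.1467,.126]),read_state()['q'].round(3))
E
```

```text
t: 2.35
tool_pos: [0.4205, 0.1374, 0.23]
orientation: [0.606, 3.082, 0.001]
force: [0.5, -0.4, -0.1]
opening: 0.0928
t: 3.18
tool_pos: [0.5322, -0.1034, 0.2294]
orientation: [-0.608, -3.081, -0.001]
force: [0.3, 0.1, 0.3]
opening: 0.0928
tcp [ 0.5322 -0.1034  0.2294] toolx [-0.925  0.38   0.001] tooly [0.38  0.925 0.   ]
shift tool axes [-0.0313 -0.0339  0.0038]
[219.36031431 224.23314184] [-0.286 -0.026  1.65   0.     1.518 -1.468]
```

View pics/w1.png

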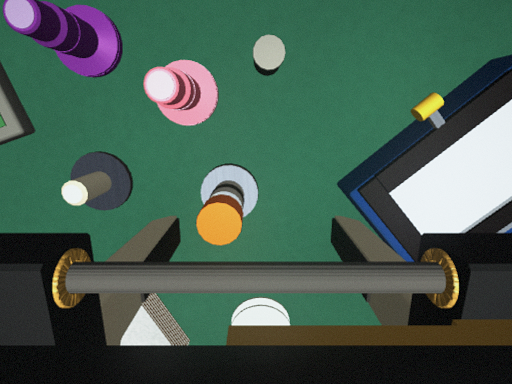

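The wrist picture shows the cap top at (219,223), against a prediction of (219,224). The post top is at (76,193) and the knob at (428,106).

Run:
```python
from h import *
import cv2
np.set_printoptions(precision=4,suppress=True)
P=camera_params('wrist');im=read_camera('wrist').astype(int)
def blob(b,box):
    m=np.zeros(b.shape,np.uint8);x0,y0,x1,y1=box;m[y0:y1,x0:x1]=b[y0:y1,x0:x1]
    n,l,st,ce=cv2.connectedComponentsWithStats(m);i=1+np.argmax(st[1:,4]);
    (c,sz,ang)=cv2.minAreaRect(np.argwhere(l==i)[:,::-1].astype(np.float32));return st[i],ce[i],c,sz,ang
r,g,b_=im[...,0],im[...,1],im[...,2]
o=blob((r>190)&(b_<90),(190,190,250,260));print('cap',o,atz(ray(P,o[1]),.126))
o=blob((r>215)&(b_>190),(50,170,110,215));print('post',o,atz(ray(P,o[1]),.07),atz(ray(P,o[2]),.07))
o=blob((r>130)&(b_<90),(400,80,460,130));print('knob',o,atz(ray(P,o[1]),.068))
E=[(345,187),(500,63)]
a,b=[atz(ray(P,e),.06) for e in E];print(a,b,np.arctan2(*(b-a)[[1,0]]))
for q in('post_top','knob','flap_hinge'):
    for d in tip_of('wrist',q)[:2]: print(q,np.round(d['pixel'],1),d['confidence'],atz(ray(P,d['pixel']),.07 if q=='post_top' else .065))
to_tool([.5483,-.1467,.15])
cv2.imwrite('pics/w1k.png',cv2.resize(im[40:270,320:512].astype(np.uint8),None,fx=3,fy=2.6)[:,:,::-1])
```

```text
cap (array([ 196,  202,   45,   43, 1489], dtype=int32), array([218.1195, 223.3177]), (218.10003662109375, 223.30003356933594), (44.274147033691406, 41.59086608886719), 26.56505012512207) [ 0.5471 -0.1469  0.126 ]
post (array([ 62, 181,  25,  24, 475], dtype=int32), array([ 73.9284, 192.4   ]), (74.0, 192.5), (23.0, 24.0), 90.0) [ 0.4689 -0.2971  0.07  ] [ 0.469  -0.2971  0.07  ]
knob (array([413,  93,  31,  28, 425], dtype=int32), array([428.8376, 105.6424]), (429.0400390625, 105.71996307373047), (15.599997520446777, 28.399995803833008), 53.13010025024414) [0.5286 0.0963 0.068 ]
[ 0.5821 -0.0109  0.06  ] [0.5163 0.1796 0.06  ] 1.9034874712571361
post_top [ 69.9 194.6] 0.74 [ 0.4694 -0.3027  0.07  ]
knob [426.2 107.7] 0.65 [0.5301 0.0948 0.065 ]
flap_hinge [257.5 323.1] 0.73 [ 0.7104 -0.1724  0.065 ]
flap_hinge [508. 222.] 0.61 [0.6933 0.1522 0.065 ]
tcp [ 0.5324 -0.1025  0.23  ] toolx [-0.926  0.378 -0.001] tooly [0.378 0.926 0.   ]
shift tool axes [-0.0314 -0.0349  0.08  ]
```

View pics/w1k.png

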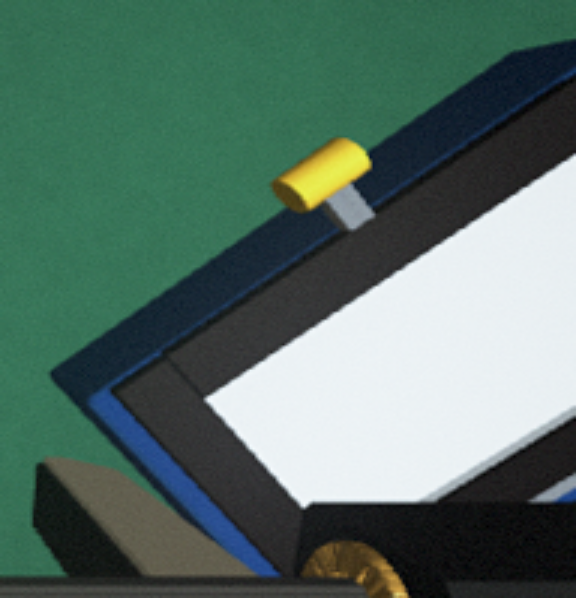

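```bash
python3 -m creep '[[-0.0155,-0.0172,0.01,0,0],[-0.0155,-0.0172,0.01,0,0],[0,0,0.02,0,0],[0,0,0.02,0,0],[0,0,0.015,0,0],[0,0,0,0,0],[0,0,0,0,0]]'
python3 - <<'E'
from h import *
import cv2
to_tool([.5478,-.1468,.108])
P=camera_params('wrist');im=read_camera('wrist');cv2.imwrite('pics/w2.png',im[:,:,::-1])
print(proj(P,[.5478,-.1468,.126]))
E
```

```text
t: 4.02
tool_pos: [0.5475, -0.1463, 0.1541]
orientation: [-0.605, -3.081, -0.0]
force: [-0.4, 0.5, 1.0]
opening: 0.0929
tcp [ 0.5475 -0.1463  0.1541] toolx [-0.926  0.378  0.002] tooly [ 0.378  0.926 -0.   ]
shift tool axes [-0.0006 -0.0003  0.0461]
[254.54459309 222.1226872 ]
```

View pics/w2.png

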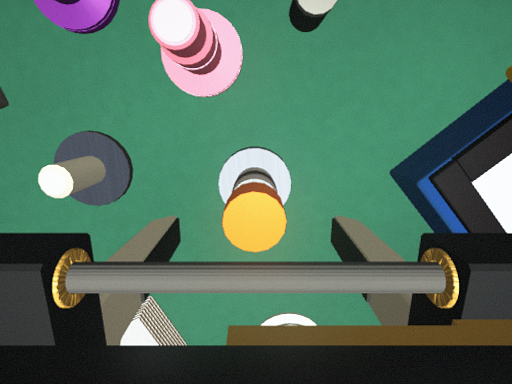

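```bash
python3 -m creep '[[0,0,0.015,0,0],[0,0,0.015,0,0],[0,0,0.01,0,0],[0,0,0.005,0,0],[0,0,0,0,0],[0,0,0,0,60],[0,0,0,0,90],[0,0,0,0,110],[0,0,0,0,130],[0,0,0,0,150],[0,0,0,0,200],[0,0,0,0,200]]' 12
python3 - <<'E'
from h import *
import cv2
print(read_state()['opening'],read_state()['force'].round(2))
im=read_camera('wrist');cv2.imwrite('pics/w3.png',im[:,:,::-1])
E
```

```text
t: 5.07
tool_pos: [0.5482, -0.1472, 0.1098]
orientation: [0.607, 3.082, -0.0]
force: [0.1, 0.4, -0.7]
opening: 0.0509
0.05088591842121523 [ 0.13  0.42 -0.69]
```

View pics/w3.png

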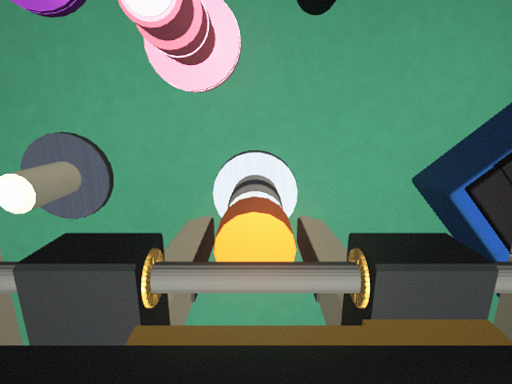

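```bash
python3 -m creep '[[0,0,0,0,200],[0,0,0,0,200],[0,0,0,0,200],[0,0,-0.005,0,200],[0,0,-0.01,0,200],[0,0,-0.015,0,200],[0,0,-0.015,0,200],[0,0,-0.01,0,200],[0,0,0,0,200],[0,0,0,0,200]]' 12
python3 - <<'E'
from h import *
import cv2
print(read_state()['opening'],read_state()['force'].round(2))
to_tool([.4715,-.2955,.165])
P=camera_params('wrist');im=read_camera('wrist');cv2.imwrite('pics/w4.png',im[:,:,::-1])
E
```

```text
t: 5.95
tool_pos: [0.5487, -0.1474, 0.1657]
orientation: [0.606, 3.08, -0.001]
force: [0.0, 0.8, -1.4]
opening: 0.0439
0.043878531768887626 [ 0.04  0.77 -1.37]
tcp [ 0.5487 -0.1474  0.1657] toolx [-0.925  0.379 -0.002] tooly [0.379 0.925 0.   ]
shift tool axes [ 0.0153 -0.1663  0.0006]
```

View pics/w4.png

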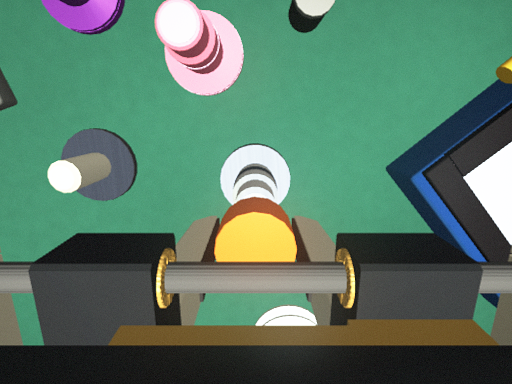

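The cap is lifted (opening 43.9 mm) and the loupe is still standing at (255,178). I move beside the post and measure it with the wrist camera centred on it.

```bash
python3 - <<'E'
from h import *
P=camera_params('scene')
print('lamp base right',atz(ray(P,(118,130)),0),atz(ray(P,(110,100)),.15))
E
python3 -m creep '[[-0.005,-0.023,0,0,200],[-0.005,-0.023,0,0,200],[-0.005,-0.024,0,0,200],[-0.005,-0.024,0,0,200],[-0.005,-0.024,0,0,200],[-0.005,-0.024,0,0,200],[-0.005,-0.024,0,0,200],[0,0,0,0,200],[0,0,0,0,200],[0,0,0,0,200]]'
python3 - <<'E'
from h import *
import cv2
np.set_printoptions(precision=4,suppress=True)
P=camera_params('wrist');to_tool([.4715,-.2955,.165]);im=read_camera('wrist').astype(int);cv2.imwrite('pics/w5.png',im[:,:,::-1])
r,b=im[...,0],im[...,2]
print(proj(P,[.4715,-.2955,.07]))
m=((r>215)&(b>190)).astype(np.uint8);m[235:]=0
n,l,st,ce=cv2.connectedComponentsWithStats(m)
for i in range(1,n):
    if st[i][4]>100: print(st[i],ce[i],atz(ray(P,ce[i]),.07))
for d in tip_of('wrist','post_top')[:2]: print(np.round(d['pixel'],1),d['confidence'],atz(ray(P,d['pixel']),.07))
for d in tip_of('wrist','post')[:2]: print(np.round(d['pixel'],1),d['confidence'],atz(ray(P,d['pixel']),.0))
E
```

```text
lamp base right [ 0.53413711 -0.64572117  0.        ] [ 0.53821263 -0.63636217  0.15      ]
t: 6.83
tool_pos: [0.5171, -0.3133, 0.1634]
orientation: [-0.607, -3.081, -0.002]
force: [1.0, 0.8, -0.5]
opening: 0.044
tcp [ 0.5171 -0.3133  0.1634] toolx [-0.925  0.379  0.002] tooly [0.379 0.925 0.001]
shift tool axes [ 0.049  -0.0008 -0.0015]
[254.024  139.8909]
[ 34   0  21  15 216] [44.1574  5.9676] [ 0.3171 -0.4052  0.07  ]
[ 337    0   80   59 2248] [369.0907  32.5601] [ 0.429 -0.181  0.07 ]
[ 46  19  20  22 280] [55.35   29.5714] [ 0.3344 -0.4061  0.07  ]
[127  30  35  46 518] [146.8166  57.1988] [ 0.3791 -0.3495  0.07  ]
[ 377  113   70   72 2134] [402.8852 145.4906] [ 0.5242 -0.1797  0.07  ]
[231 122  35  35 944] [248.0222 138.7521] [ 0.4687 -0.2998  0.07  ]
[430 135  41  46 449] [442.1225 154.882 ] [ 0.5448 -0.1506  0.07  ]
[ 459  143   43   42 1413] [479.9993 163.4444] [ 0.5647 -0.1219  0.07  ]
[247.3 138.4] 0.6 [ 0.4682 -0.3003  0.07  ]
[247.2 134.9] 0.87 [ 0.4689 -0.3027  0.    ][ WARN:0@0.376] global loadsave.cpp:1063 imwrite_ Unsupported depth image for selected encoder is fallbacked to CV_8U.
```

View pics/w5.png

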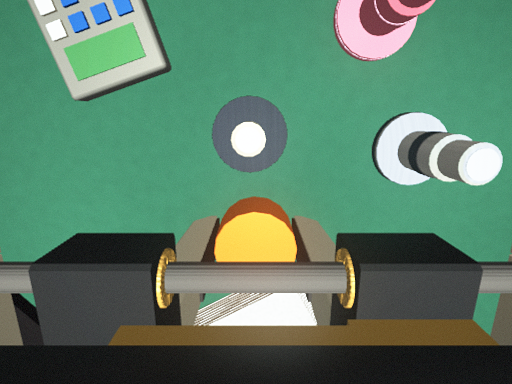

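The picture shows the post top at (248,139), the disc around (250,133), and the held cap spanning columns 215–296. I cross-check the post from the saved outside pictures with blobs.

Run:
```python
from h import *
import cv2
np.set_printoptions(precision=4,suppress=True)
rs=[]
for c,(u,v) in (('scene',(197,153)),('side',(297,288))):
    im=cv2.imread(f'pics/{c}0.png')[:,:,::-1].astype(int)
    g=im[v-25:v+20,u-25:u+25]
    cv2.imwrite(f'pics/{c}_post.png',cv2.resize(g.astype(np.uint8),None,fx=12,fy=12,interpolation=0)[:,:,::-1])
    m=(im.min(2)>205).astype(np.uint8);k=np.zeros_like(m);k[v-25:v+20,u-25:u+25]=1
    n,l,st,ce=cv2.connectedComponentsWithStats(m*k)
    for i in range(1,n):
        if st[i][4]>8: print(c,st[i],ce[i],atz(ray(camera_params(c),ce[i]),.07))
# wrist: disc & loupe ellipses from w5
P=camera_params('wrist');im=cv2.imread('pics/w5.png')[:,:,::-1].astype(int)
m=(im.max(2)<85)&(np.abs(im[...,1]-im[...,0])<25);m=m.astype(np.uint8);k=np.zeros_like(m);k[85:185,200:300]=1
m=m*k;cs=max(cv2.findContours(m,0,1)[0],key=len)
e=cv2.fitEllipse(cv2.convexHull(cs));print('disc',e,atz(ray(P,e[0]),.01))
m=(im.min(2)>215).astype(np.uint8);k=np.zeros_like(m);k[135:195,455:510]=1
cs=max(cv2.findContours(m*k,0,1)[0],key=len);e=cv2.fitEllipse(cs);print('eyepiece',e,atz(ray(P,e[0]),.11))
# cap in hand
m=((im[...,0]>180)&(im[...,1]>120)&(im[...,2]<100)).astype(np.uint8);k=np.zeros_like(m);k[195:262,210:300]=1
ys,xs=np.where(m*k);print('captop',xs.min(),xs.max(),ys.min(),(xs.min()+xs.max())/2, proj(P,tool()[0]), )
p,r=tool();zt=p[2]-.0138+.03
R_=(xs.max()-xs.min()+1)/2;print('cap centre est', atz(ray(P,((xs.min()+xs.max())/2,ys.min()+R_)),zt),p)
```

```text
scene [192 144   7   5  28] [195.2857 146.0714] [ 0.4728 -0.2959  0.07  ]
side [294 276  10   9  70] [298.4571 279.7143] [ 0.4681 -0.3011  0.07  ]Traceback (most recent call last):
  File "<stdin>", line 16, in <module>
ValueError: max() iterable argument is empty
```

View pics/scene_post.png

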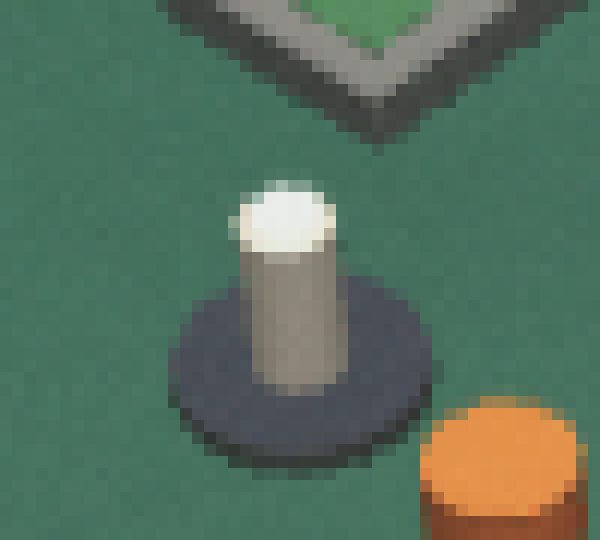

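View pics/side_post.png

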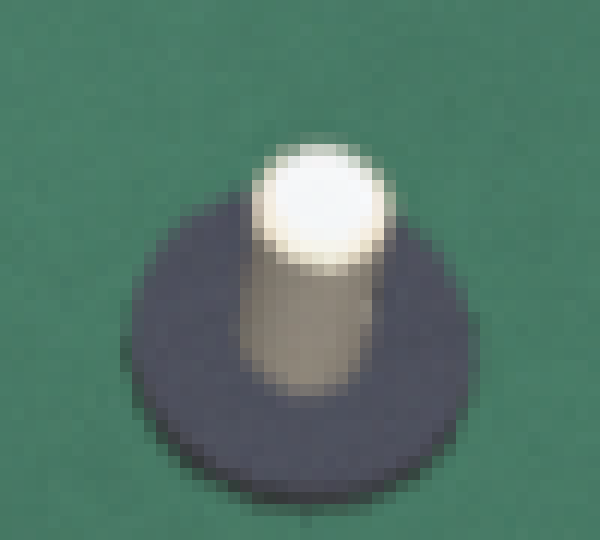

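Run:
```python
from h import *
import cv2
np.set_printoptions(precision=4,suppress=True)
print('scene pred',proj(camera_params('scene'),[.4687,-.2999,.07]),'side pred',proj(camera_params('side'),[.4687,-.2999,.07]))
P=camera_params('wrist');im=cv2.imread('pics/w5.png')[:,:,::-1].astype(int)
print(im[133,220],im[133,200])
m=((im[...,1]-im[...,0])<25).astype(np.uint8);k=np.zeros_like(m);k[85:185,200:300]=1
cs=max(cv2.findContours(m*k,0,1)[0],key=len)
e=cv2.fitEllipse(cv2.convexHull(cs));print('disc',e,atz(ray(P,e[0]),.01))
m=(im.min(2)>215).astype(np.uint8);k=np.zeros_like(m);k[135:195,455:510]=1
cs=max(cv2.findContours(m*k,0,1)[0],key=len);e=cv2.fitEllipse(cs);print('eyepiece',e,atz(ray(P,e[0]),.11))
m=((im[...,0]>180)&(im[...,1]>120)&(im[...,2]<100)).astype(np.uint8);k=np.zeros_like(m);k[195:262,210:300]=1
ys,xs=np.where(m*k);p,r=tool();zt=p[2]-.0138+.03
print('captop',xs.min(),xs.max(),ys.min(),proj(P,p))
R_=(xs.max()-xs.min()+1)/2;print('cap centre est', atz(ray(P,((xs.min()+xs.max())/2,ys.min()+R_*.97)),zt),p)
```

```text
scene pred [195.2116 144.9666] side pred [298.3525 279.2848]
[ 95 107 117] [ 80 158 124]
disc ((249.1442108154297, 133.6388702392578), (74.33053588867188, 75.71407318115234), 169.62982177734375) [ 0.4688 -0.2996  0.01  ]
eyepiece ((480.023193359375, 163.41751098632812), (37.672088623046875, 45.71054458618164), 49.02301788330078) [ 0.5474 -0.1476  0.11  ]
captop 214 296 212 [254.9468 238.6511]
cap centre est [ 0.5181 -0.3131  0.1804] [ 0.5177 -0.3129  0.1642]
```

```bash
python3 -m creep '[[0.015,-0.002,0.005,0,200],[0.02,-0.002,0.01,0,200],[0.015,-0.002,0.01,0,200],[0,0,0.01,0,200],[0,0,0,0,200],[0,0,0,0,200]]'
python3 - <<'E'
from h import *
import cv2,time
np.set_printoptions(precision=4,suppress=True)
ps=[]
for i in range(4):
    P=camera_params('wrist');s=read_state();ps.append(s['tool_pos']);im=read_camera('wrist')
cv2.imwrite('pics/w6.png',im[:,:,::-1]);print(np.array(ps),np.mean(ps,0));to_tool([.469,-.2997,.0698])
for c in('scene','side'):
    cv2.imwrite(f'pics/{c}6.png',read_camera(c)[:,:,::-1])
im=cv2.imread('pics/side6.png')[230:330,240:360];cv2.imwrite('pics/side6z.png',cv2.resize(im,None,fx=5,fy=5))
E
```

```text
t: 7.48
tool_pos: [0.4694, -0.3001, 0.1293]
orientation: [-0.606, -3.082, -0.001]
force: [1.1, 0.1, -0.3]
opening: 0.0439
[[ 0.4694 -0.3001  0.1293]
 [ 0.4699 -0.3006  0.1301]
 [ 0.4702 -0.3009  0.1304]
 [ 0.4702 -0.301   0.1306]] [ 0.4699 -0.3006  0.1301]
tcp [ 0.4701 -0.301   0.1305] toolx [-0.926  0.379 -0.001] tooly [ 0.379  0.926 -0.   ]
shift tool axes [0.0016 0.0008 0.0607]
```

View pics/side6z.png

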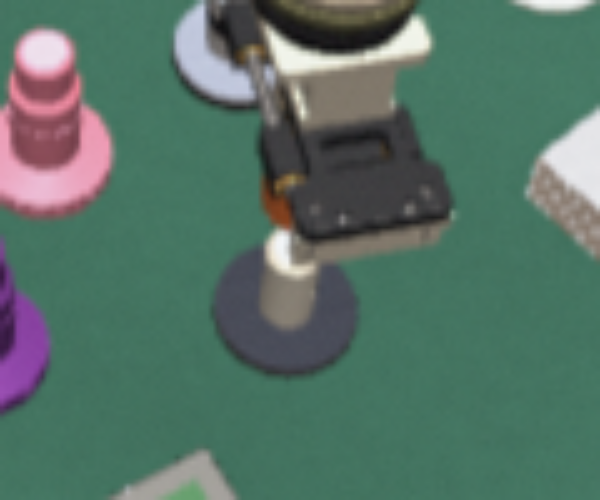

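View pics/w6.png

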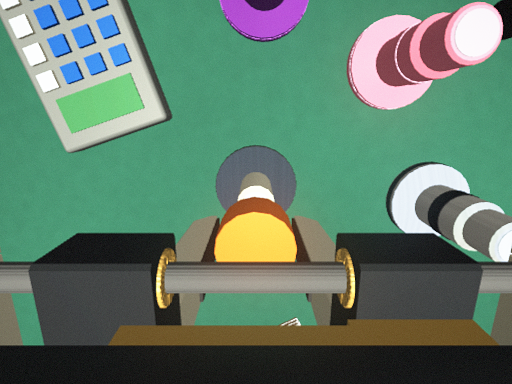

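```bash
python3 -m creep '[[0.001,0.0005,0.012,0,200],[0,0,0.012,0,200],[0,0,0.01,0,200],[0,0,0.006,0,200],[0,0,0.005,0,200],[0,0,0.005,0,200],[0,0,0,0,200]]'
python3 -m creep '[[0,0,0.004,0,200],[0,0,0.004,0,200],[0,0,0.002,0,200],[0,0,0.001,0,200],[0,0,0,0,200],[0,0,0,0,200]]'
python3 - <<'E'
from h import *
import cv2
to_tool([.469,-.2997,.0698])
im=read_camera('wrist');cv2.imwrite('pics/w7.png',im[:,:,::-1])
E
```

```text
t: 8.37
tool_pos: [0.4677, -0.2993, 0.0782]
orientation: [-0.607, -3.081, -0.001]
force: [-0.6, -0.0, -1.1]
opening: 0.0442
t: 8.87
tool_pos: [0.4684, -0.2999, 0.0695]
orientation: [0.607, 3.082, -0.0]
force: [-3.2, 3.5, 6.7]
opening: 0.0439
tcp [ 0.4684 -0.2999  0.0695] toolx [-0.925  0.379 -0.   ] tooly [ 0.379  0.925 -0.   ]
shift tool axes [-0.0004  0.0004 -0.0003]
```

View pics/w7.png

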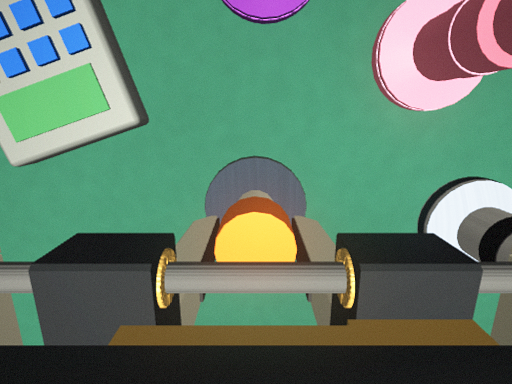

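Cap is on (z at target, 6.7 N upward reaction). Releasing.

```bash
python3 -m creep '[[0,0,0,0,110],[0,0,0,0,80],[0,0,0,0,40],[0,0,0,0,0],[0,0,0,0,0],[0,0,0,0,0],[0,0,0,0,0],[0,0,0,0,0],[0,0,0,0,0]]'
python3 - <<'E'
from h import *
import cv2
P=camera_params('wrist')
im=read_camera('wrist');cv2.imwrite('pics/w8.png',im[:,:,::-1]);print(read_state()['force'],proj(P,[.469,-.2997,.086]))
E
```

```text
t: 9.67
tool_pos: [0.4683, -0.2997, 0.0686]
orientation: [-0.607, -3.082, -0.0]
force: [-0.2, -0.6, 0.4]
opening: 0.0925
[0.15133304 0.03711969 0.26699033] [255.65417235 253.61318304]
```

View pics/w8.png

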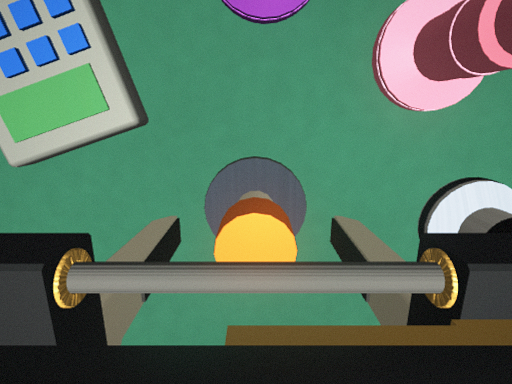

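Fingers open, cap still at (256,240). I retreat up and check how it sits.

```bash
python3 -m creep '[[0,0,-0.01,0,0],[0,0,-0.02,0,0],[0,0,-0.03,0,0],[0,0,-0.03,0,0],[0,0,-0.03,0,0],[0,0,-0.02,0,0],[-0.02,0,0,0,0],[-0.02,0,0,0,0],[-0.02,0,0,0,0],[0,0,0,0,0],[0,0,0,0,0]]'
python3 - <<'E'
from h import *
import cv2
np.set_printoptions(precision=4,suppress=True)
P=camera_params('wrist')
im=read_camera('wrist');cv2.imwrite('pics/w9.png',im[:,:,::-1]);im=im.astype(int)
m=((im[...,0]>180)&(im[...,1]>110)&(im[...,2]<110)).astype(np.uint8);m[250:]=0
cs=max(cv2.findContours(m,0,1)[0],key=len);e=cv2.fitEllipse(cs);print(e,atz(ray(P,e[0]),.086),'pred',proj(P,[.469,-.2997,.086]))
print('if 10mm high',proj(P,[.469,-.2997,.096]))
rs=[]
for c in('side','scene'):
    im=read_camera(c);cv2.imwrite(f'pics/{c}9.png',im[:,:,::-1]);im=im.astype(int)
    m=((im[...,0]>150)&(im[...,1]>90)&(im[...,2]<100)).astype(np.uint8);
    q=proj(camera_params(c),[.469,-.2997,.086]);k=np.zeros_like(m);k[int(q[1])-15:int(q[1])+15,int(q[0])-15:int(q[0])+15]=1
    ys,xs=np.where(m*k);print(c,q,len(xs),xs.mean() if len(xs) else 0,ys.mean() if len(ys) else 0)
    if len(xs)>30: rs.append(ray(camera_params(c),(xs.mean(),ys.mean())))
if len(rs)==2: print(tri(rs))
E
```

```text
t: 10.63
tool_pos: [0.5241, -0.3226, 0.2089]
orientation: [-0.606, -3.082, -0.0]
force: [-0.1, 0.6, -0.7]
opening: 0.0931
((255.02296447753906, 124.24044799804688), (45.55543899536133, 46.26929473876953), 3.934220552444458) [ 0.4677 -0.2995  0.086 ] pred [255.3478 125.6195]
if 10mm high [255.3545 126.0133]
side [298.8795 275.9779] 198 298.42424242424244 276.0656565656566
scene [194.8131 141.683 ] 87 195.31034482758622 141.89655172413794
(array([ 0.4681, -0.2986,  0.0849]), [np.float64(0.24919052670025996), np.float64(0.24919052670025219)])
```

View pics/w9.png

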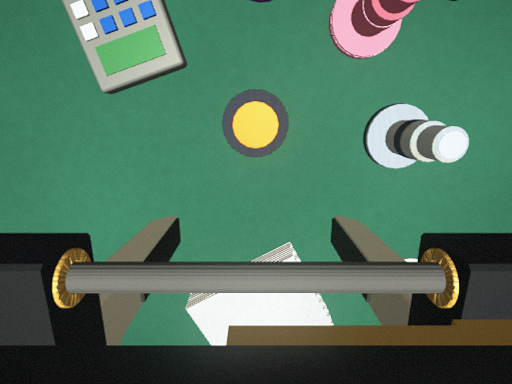

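View pics/scene9.png

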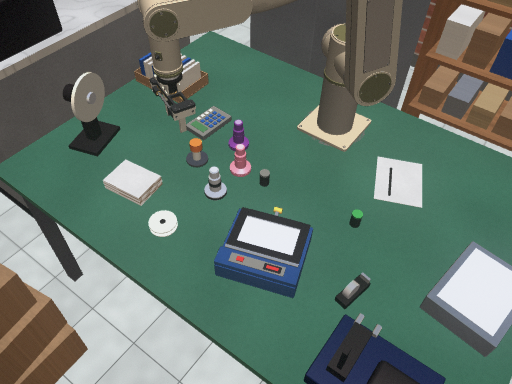

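The cap sits upright on the post: top triangulated at z=0.085, wrist view centred, about 1.4 mm off. The loupe stands bare at (215,183). Now to the knob.

```bash
python3 -m creep '[[0.014,0.034,0,0,0],[0.014,0.034,0,0,0],[0.014,0.034,0,0,0],[0.014,0.034,0,0,0],[0.014,0.034,0,0,0],[0.014,0.034,0,0,0],[0.014,0.034,0,0,0],[0.014,0.034,0,0,0],[0.014,0.034,0,0,0],[0.014,0.034,0,0,0],[0.014,0.034,0,0,0],[0,0,0,0,0]]'
python3 -m creep '[[0,0,0,-0.1,0],[0,0,0,-0.1,0],[0,0,0,-0.1,0],[0,0,0,-0.1,0],[0,0,0,-0.1,0],[0,0,0,-0.1,0],[0,0,0,-0.1,0],[0,0,0,0,0],[0,0,0,0,0],[0,0,0,0,0]]'
python3 - <<'E'
from h import *
import cv2
to_tool([.529,.0963,.2])
im=read_camera('wrist');cv2.imwrite('pics/w10.png',im[:,:,::-1]);print(read_state()['q'])
E
```

```text
t: 11.78
tool_pos: [0.5219, 0.0876, 0.2091]
orientation: [-0.6, -3.084, -0.004]
force: [-0.5, -0.2, -0.3]
opening: 0.0931
t: 12.62
tool_pos: [0.5228, 0.0816, 0.2088]
orientation: [-0.481, 3.104, -0.0]
force: [-0.8, -0.4, -0.9]
opening: 0.0929
tcp [0.5228 0.0816 0.2088] toolx [-0.953 -0.303 -0.   ] tooly [-0.303  0.953 -0.   ]
shift tool axes [-0.0103  0.0121  0.0088]
[ 5.81159684e-02 -5.10309864e-02  1.71259922e+00 -1.52278026e-05
  1.47988029e+00 -1.82087401e+00]
```

View pics/w10.png

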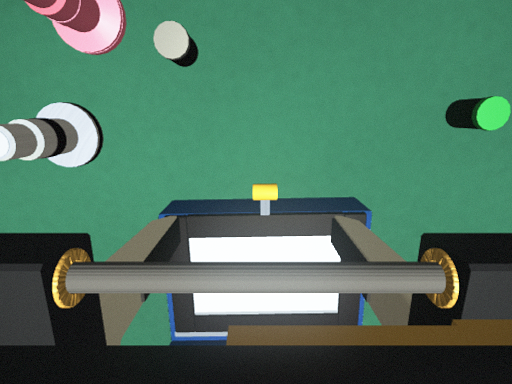

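The knob is at (265,192), with the viewer's edges almost parallel to the image axes.

Run:
```python
from h import *
import cv2
np.set_printoptions(precision=4,suppress=True)
P=camera_params('wrist');s=read_state();im=read_camera('wrist').astype(int)
m=((im[...,0]>120)&(im[...,2]<90)&(im[...,1]>90)).astype(np.uint8);m[230:]=0;m[:,:230]=0;m[:,300:]=0
ys,xs=np.where(m);print(xs.min(),xs.max(),ys.min(),ys.max())
c=((xs.min()+xs.max())/2,(ys.min()+ys.max())/2);k=atz(ray(P,c),.068);print('knob',k)
# frame/pane edge (flap free edge): black frame top edge line ; use white pane edge
w=(im.min(2)>200).astype(np.uint8);w[300:]=0
pts=[]
for x in range(200,330,3):
    col=np.where(w[215:262,x])[0]
    if len(col): pts.append((x,215+col[0]))
pts=np.array(pts,float);f=np.polyfit(pts[:,0],pts[:,1],1);print('pane edge slope',f)
a,b=[atz(ray(P,(x,np.polyval(f,x))),.069) for x in(200,330)];print('hinge dir',np.arctan2(*(b-a)[[1,0]]))
w=(im[...,2]>im[...,0]+15)&(im[...,2]>im[...,1]+5);pts=[]
for x in range(185,355,3):
    if 245<x<285: continue
    col=np.where(w[190:215,x])[0]
    if len(col): pts.append((x,190+col[0]))
if pts:
    pts=np.array(pts,float);f=np.polyfit(pts[:,0],pts[:,1],1);print('viewer top edge slope',f,len(pts))
p,r=tool(s);ty=r.as_matrix()[:,1];print('tool y ang',np.arctan2(ty[1],ty[0]))
to_tool([k[0],k[1],.1])
cv2.imwrite('pics/w10k.png',cv2.resize(im[170:240,150:380].astype(np.uint8),None,fx=3.4,fy=3.4)[:,:,::-1])
```

```text
253 277 184 200
knob [0.5291 0.0954 0.068 ]
pane edge slope [ -0.0161 241.0185]
hinge dir 1.8961167367000302
viewer top edge slope [ -0.0161 203.4026] 44
tool y ang 1.8789913601494934
tcp [0.5229 0.0817 0.2087] toolx [-0.953 -0.304 -0.   ] tooly [-0.304  0.953 -0.   ]
shift tool axes [-0.01    0.0111  0.1087]
```

View pics/w10k.png

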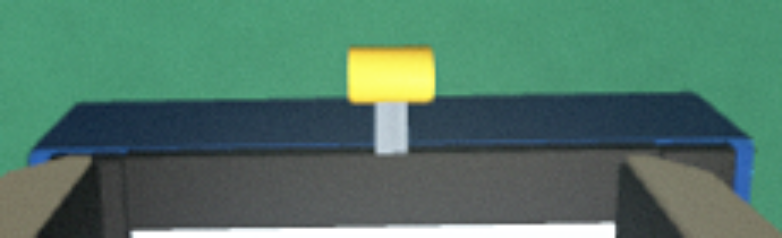

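```bash
python3 -m creep '[[-0.009,0.011,0,-0.017,0],[0,0,0.02,0,0],[0,0,0.03,0,0],[0,0,0.03,0,0],[0,0,0.02,0,0],[0,0,0,0,0],[0,0,0,0,0],[0,0,0,0,0]]'
python3 - <<'E'
from h import *
import cv2
np.set_printoptions(precision=4,suppress=True)
P=camera_params('wrist');to_tool([.529,.0955,.066]);im=read_camera('wrist');cv2.imwrite('pics/w11.png',im[:,:,::-1]);print(proj(P,[.529,.0955,.065]))
im=im.astype(int);m=((im[...,0]>120)&(im[...,2]<90)&(im[...,1]>90)).astype(np.uint8);m[262:]=0;m[:,:200]=0;m[:,320:]=0
ys,xs=np.where(m);print(xs.min(),xs.max(),ys.min(),ys.max());c=((xs.min()+xs.max())/2,(ys.min()+ys.max())/2)
print(c,atz(ray(P,c),.07))
E
```

```text
t: 13.38
tool_pos: [0.5293, 0.0957, 0.1102]
orientation: [-0.513, 3.098, -0.0]
force: [-0.2, -0.5, 1.2]
opening: 0.0932
tcp [0.5293 0.0957 0.1102] toolx [-0.947 -0.323 -0.002] tooly [-0.323  0.947 -0.   ]
shift tool axes [ 0.0004 -0.      0.0442]
[253.9844 211.9731]
235 271 201 224
(np.float64(253.0), np.float64(212.5)) [0.528  0.0944 0.07  ]
```

View pics/w11.png

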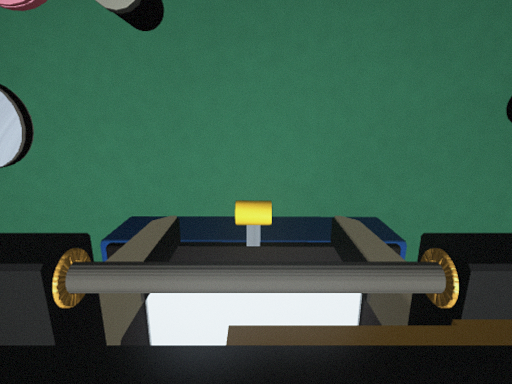

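```bash
python3 -m creep '[[0.001,-0.001,0.014,0,0],[0,0,0.015,0,0],[0,0,0.01,0,0],[0,0,0.005,0,0],[0,0,0,0,0],[0,0,0,0,100],[0,0,0,0,140],[0,0,0,0,160],[0,0,0,0,180],[0,0,0,0,220],[0,0,0,0,255],[0,0,0,0,255]]' 12
python3 -m creep '[[0,0,0,0,255],[0,0,0,0,255],[0,0,0,0,255],[0,0,0,0,255]]' 25
python3 - <<'E'
from h import *
import cv2
im=read_camera('wrist');cv2.imwrite('pics/w12.png',im[:,:,::-1]);to_tool([.529,.0955,.066])
E
```

```text
t: 14.43
tool_pos: [0.5277, 0.0939, 0.0648]
orientation: [-0.513, 3.099, -0.0]
force: [-0.6, -0.4, -0.1]
opening: 0.0509
t: 14.77
tool_pos: [0.5277, 0.0935, 0.0646]
orientation: [-0.513, 3.099, -0.001]
force: [-0.6, -0.6, 0.4]
opening: 0.026
tcp [0.5277 0.0936 0.0646] toolx [-0.947 -0.322  0.   ] tooly [-0.322  0.947 -0.001]
shift tool axes [-0.0018  0.0014 -0.0014]
```

View pics/w12.png

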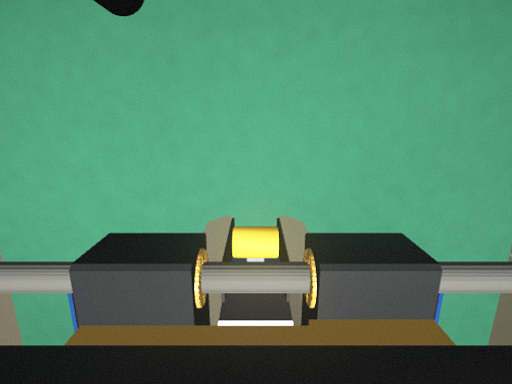

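```bash
python3 -m creep '[[-0.0007,0,-0.0153,0,255],[-0.002,0,-0.0151,0,255],[-0.0033,0,-0.0149,0,255],[-0.0046,0,-0.0146,0,255],[0,0,0,0,255]]' 30
python3 -m creep '[[-0.0058,0,-0.0141,0,255],[-0.007,0,-0.0135,0,255],[-0.0082,0,-0.0129,0,255],[-0.0093,0,-0.0121,0,255],[-0.0103,0,-0.0113,0,255],[0,0,0,0,255],[0,0,0,0,255],[0,0,0,0,255]]'
python3 - <<'E'
from h import *
import cv2
p,r=tool();print(p,read_state()['force'],read_state()['opening'])
h=np.array([.529+.175*.9476,.0955+.175*.319,.065]);vx=np.array([.9476,.319,0])
print('angle est',np.degrees(np.arctan2(p[2]-.065,-(p-h)@vx)), np.degrees(np.arcsin((p[2]-.0646)/.175)))
for c in('wrist','side','scene'): cv2.imwrite(f'pics/{c}13.png',read_camera(c)[:,:,::-1])
for c in('side','scene'):
    im=cv2.imread(f'pics/{c}13.png');u,v=(255,160) if c=='side' else (265,235)
    cv2.imwrite(f'pics/{c}13z.png',cv2.resize(im[v-75:v+75,u-90:u+90],None,fx=4,fy=4,interpolation=2))
E
```

```text
t: 15.23
tool_pos: [0.5384, 0.0972, 0.127]
orientation: [-0.513, 3.099, -0.001]
force: [-2.8, -3.8, 0.2]
opening: 0.0254
t: 15.9
tool_pos: [0.5755, 0.1097, 0.1877]
orientation: [0.513, -3.098, 0.001]
force: [-2.8, -5.2, 3.1]
opening: 0.0258
[0.5754575  0.10967983 0.18765543] [-2.7970109  -5.22151448  3.074449  ] 0.02581137825668233
angle est 44.13812105194613 44.6822025095598
```

View pics/side13z.png

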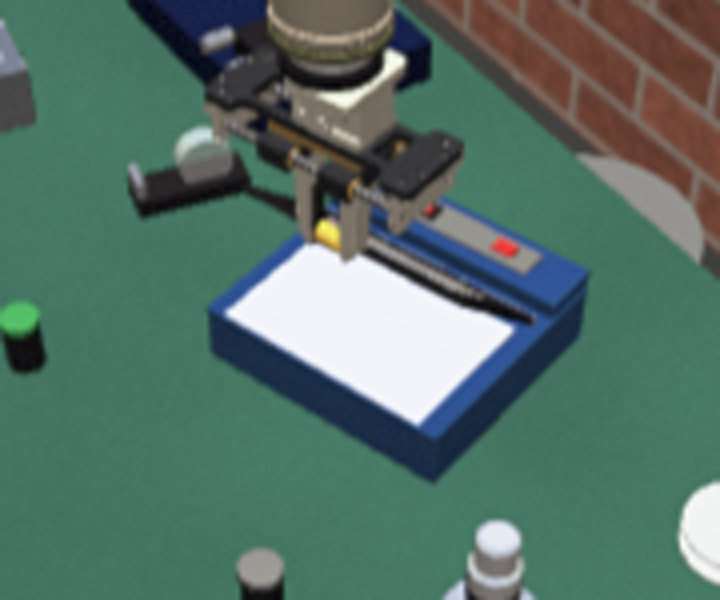

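View pics/scene13z.png

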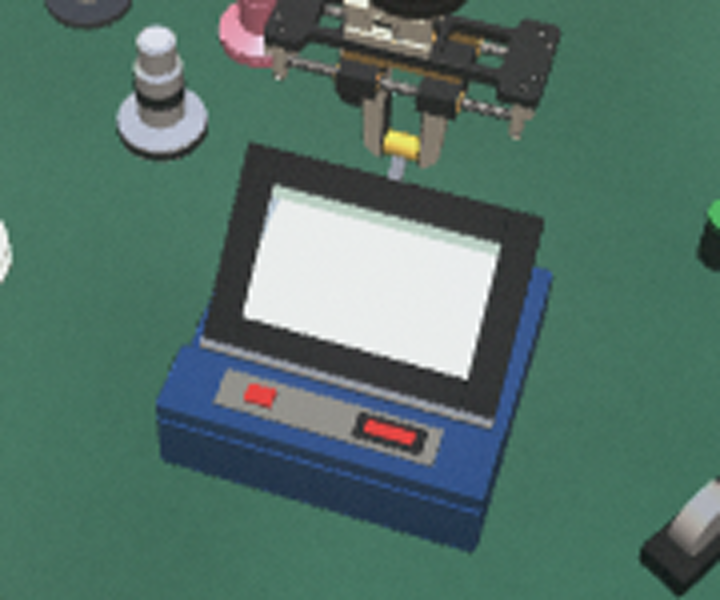

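View pics/wrist13.png

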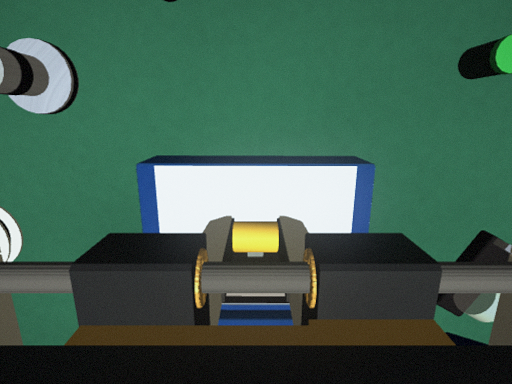

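The flap is up and the knob is pinched between the pads, at scene (275,196) and side (247,143). I let it settle and recheck knob, cap and loupe.

```bash
python3 -m creep '[[0,0,0,0,255],[0,0,0,0,255],[0,0,0,0,255],[0,0,0,0,255],[0,0,0,0,255],[0,0,0,0,255],[0,0,0,0,255],[0,0,0,0,255],[0,0,0,0,255],[0,0,0,0,255]]'
python3 - <<'E'
from h import *
import cv2
np.set_printoptions(precision=4,suppress=True)
P={c:camera_params(c) for c in('scene','side')}
rk=[];rc=[]
for c in P:
    im=read_camera(c).astype(int)
    yb=(im[...,0]>140)&(im[...,1]>110)&(im[...,2]<100)
    ob=(im[...,0]>150)&(im[...,1]>90)&(im[...,2]<100)
    for X,b,out in(([.577,.11,.189],yb,rk),([.469,-.2997,.086],ob,rc)):
        q=proj(P[c],X);k=np.zeros_like(b);k[int(q[1])-12:int(q[1])+12,int(q[0])-12:int(q[0])+12]=1
        ys,xs=np.where(b&k);print(c,q,len(xs),xs.mean(),ys.mean());out.append(ray(P[c],(xs.mean(),ys.mean())))
    for d in tip_of(c,'loupe')[:3]: print('loupe',c,np.round(d['pixel'],1),atz(ray(P[c],d['pixel']),0))
k=tri(rk);print('knob',k,'ang',np.degrees(np.arcsin((k[0][2]-.065)/.175)));print('captop',tri(rc))
s=read_state();print(s['tool_pos'],s['force'],s['opening'],np.abs(s['dq']).max())
E
```

```text
t: 16.88
tool_pos: [0.5757, 0.1098, 0.1879]
orientation: [0.513, -3.099, 0.001]
force: [-2.0, -4.7, 1.7]
opening: 0.0257
scene [274.6934 195.3163] 31 275.1290322580645 196.06451612903226
scene [194.8131 141.683 ] 87 195.31034482758622 141.89655172413794
loupe scene [240.1 144.3] [ 0.3109 -0.2228  0.    ]
loupe scene [241.3 173. ] [ 0.4255 -0.1286  0.    ]
loupe scene [217.8 190.2] [ 0.5385 -0.1432  0.    ]
side [248.5434 143.5141] 25 246.36 143.76
side [298.8795 275.9779] 201 298.4577114427861 276.04477611940297
loupe side [247.6 261.4] [ 0.4108 -0.1411  0.    ]
loupe side [287.2 242. ] [ 0.5482 -0.1484  0.    ]
loupe side [269.7 145.4] [0.7506 0.2372 0.    ]
knob (array([0.5741, 0.1129, 0.1862]), [np.float64(2.7710630872633466), np.float64(2.7710630872632063)]) ang 43.82227777822724
captop (array([ 0.4682, -0.2986,  0.085 ]), [np.float64(0.2883571918057363), np.float64(0.28835719180565467)])
[0.5757 0.1098 0.1879] [-1.6692 -5.0748  2.1563] 0.02557915252417569 0.002038656223695568
```

Everything is consistent and still, so I hand the job in.

```bash
python3 -c "from plant import *;print(close_job())"
```

```text
the job is handed in; nothing more can be done
None
```

The orange cap is on the white post, and I handed the job in with the gripper still holding the flap open at about 45 degrees. No verdict was reported; these are my last checks, at about 17 s:

- **Cap:** It sits upright and let go on the post. The outside cameras put its top at z = 0.085 m, where fully down would be 0.086. It is about 1.4 mm from the post's centre.
- **Flap:** The arm's pose and the cameras put it at 44–45 degrees, and it is standing still. The fingers pinch the knob (opening 25.6 mm, grip set to 30 N). The force on the tool is about 5 N sideways and 2 N vertical; I left this as it was.
- **Loupe and other things:** The loupe still stands where it was, to within the network's roughly 1 cm scatter. I did not re-measure the other objects. The gripper made no planned contact with any of them, and none looked shifted in the pictures.

Two measurements disagreed slightly. My first post estimate from the outside cameras was about 6 mm off the wrist camera's. I used the wrist value, and the cap went fully down there. The camera rays to the held knob missed each other by about 3 mm each, because the fingers partly hide it, so I relied on the arm's own pose for the angle.

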